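Put the bench tools back in their matching holders

TASK

Tidy the bench: put the layout block, the wooden fid, the black foil roll and the tin of nails each on the wooden holder that matches it: block in the closed tray, fid along the open-ended rest with both ends sticking out evenly, roll flat and centred on the plain round pad, tin upright in the coaster with the raised lip. Each must lie flat on its holder's floor, inside any lip and not perched on it, and be let go.

Things in the scene. Friction and masses are not known exactly. Their poses are not given: they have to be found in the camera images.
- block_center (a point): White-silver aluminium layout block with two small dark holes in its top, 70 mm long, 22 mm wide, 18 mm high. The point is its centre, 9 mm above its underside; its y axis is its length, x its width, z up. It lies flat on the table at the start.
- fid_center (a point): Brown wooden fid (a smooth flat stick, both ends tapered), 102 mm long, 22 mm wide, 16 mm high. The point is its centre, 8 mm above its underside; y is its length, x its width, z up. It lies flat at the start.
- roll_center (a point): Small black ring-shaped roll of foil tape lying flat, 55 mm across and only 7 mm thick. The point is its centre, 3.5 mm above its underside; z is its axis. Its yaw means nothing. Take it across its outer rim, close to the table; its middle is not to be gripped.
- tin_center (a point): Small round open tin of nails, 61 mm across and 22 mm high. The point is its centre, 11 mm above its underside; z is its upright axis. Its yaw means nothing. It stands upright at the start.
- block_tray_floor (a point): Dark wooden tray with a pale lip: an oblong pocket closed at both ends: 82 x 34 mm inside, 92 x 44 mm outside. The layout block's place. Floor 4 mm above the table; lip 5 mm thick, its top 9 mm above the table, with a 50 mm finger gap in the middle of each long side. The point is the centre of the floor; y along the pocket, x across, z up. Fixed to the table, empty at the start.
- fid_rest_floor (a point): Dark wooden rest with pale lips: straight channel open at both ends, 80 mm long, 34 mm wide inside, 44 mm outside. The fid's place (it overhangs 11 mm at each end). Floor 4 mm above the table; lip 5 mm thick, its top 9 mm above the table, with a 46 mm finger gap in the middle of each long side. The point is the centre of the floor; y along the pocket, x across, z up. Fixed to the table, empty at the start.
- roll_pad_top (a point): Plain flat round wooden pad without a lip, 62 mm across, 4 mm thick. The foil roll's place. The point is the centre of its top face, 4 mm above the table; its yaw means nothing. Fixed to the table, empty at the start.
- tin_coaster_floor (a point): Round dark wooden coaster with a raised pale lip, 75 mm across inside, 85 mm outside. It is the tin's place. Floor 4 mm above the table; lip 5 mm thick, its top 9 mm above the table; the lip runs all the way round. The point is the centre of its floor; its yaw means nothing. Fixed to the table; empty at the start.

How it is judged:
By the outcome, as a careful person would: the job done as asked, in the order asked, and still so for the second after the job is handed in, with the robot touching nothing.
It also fails if it takes over 109 s, if anything falls off the work surface, if the arm or the gripper's body presses on something with over 40 N, if the wrist force passes 120 N, or if a joint passes its speed limit or range.

ROBOT

A 6-joint arm with a two-finger parallel gripper is mounted at the origin on a cart in front of the work surface, level with it; the furniture and walls round the work are solid. World frame = base frame: x ahead of the robot, y to its left, z up, the work surface at z = 0. Lengths are in mm, angles in degrees, forces in N, time in s.
With the tool pointing down it reaches from about 300 to 850 mm from the base axis. Payload 4.2 kg.
Tool frame: the origin (TCP) lies at the very end of the fingers, on their centre line; the grasp point (between the pads) lies 19 mm behind it; z points along the fingers, y is the line along which they close (so a half turn about z gives the same grasp; the last joint's range is limited). The gripper opens to 91 mm and grips with 3 to 60 N. Pads are 32 mm wide; open, the fingers measure 118 mm over their backs; the gripper's body (76 mm by 178 mm) begins 60 mm behind the grasp point.
Start: joints at [-1.146, 18.312, 89.639, -0, 72.044, -1.146], TCP at [575.016, 0, 213.976] pointing down, gripper open.
Joint ranges: [-177.97, 177.97], [-48.28, 115.42], [12.27, 149.76], [-77.06, 257.06], [2.81, 150.46], [-146.56, 146.56]. Speed limits (degrees/s): [147.25, 147.25, 180, 180, 180, 180].

INTERFACE

Orientations are given as [roll, pitch, yaw] about the fixed x, y, z axes, in that order (R = Rz(yaw) Ry(pitch) Rx(roll)).
In Python, from workcell import * gives the robot as it stands.
- The arm moves only by the tool move_arm, never from a script. Its argument "motion" is a list of rows, each a list of 3 entries, a list of its own where there are three numbers: the finger opening in mm, from 0 to 91.2, then the shift along the world's x, y, z in units of 25 mm (1.0 is 25 mm), then the turn, a rotation vector about the world's x, y, z in units of 4 degrees (1.0 is 4 degrees). In form: [[grip, [x, y, z], [ax, ay, az]], ...]. A call has 1 to 20 rows; each row shifts and turns the commanded pose from where the row before left it; what a row does not reach is not made up. A row lasts 1/12 s, in which the tool goes at most 41.7 mm and 7.16 degrees, less where a joint would pass 70% of its speed; a pose out of reach is approached as far as the arm can. A call with a number of a shift or a turn outside -1 to 1 is refused whole. A call with a gripper value outside its range is refused whole. The fingers move at their own pace and stop on an object; "grip_force" is the grip in N (left out, the last holds). Time passes only in rows, so rows that do not move let the fingers close. It gives the time, the measured TCP pose, the force, the opening and the grip force at its end, in the units of the state.
- state(): the state, without advancing time (a new reading comes with each control period).
- grab_frame(name): name is "scene" or "side" or "wrist"; returns the picture (384x512x3 uint8, blue, green, red); there is no depth.
- camera_info(name): a dict with "fx", "fy", "cx", "cy" (pixels), "rvec" (rotation vector, rad) and "tvec" (3), from world to camera coordinates, as OpenCV has them. Camera axes: x right, y down, z forward; pixel columns grow to the right and rows downward; lengths in mm; the calibration is good to about 2 mm. A picture is of the moment at which its call begins: read the wrist's pose just before it. camera_info takes no time and is no camera call; for the wrist camera it gives the pose at the moment of the call.
- job_done(): hands the job in; it is judged then, once.
The state is a dict: "time_s": time; "qpos": joint angles; "qvel": joint speeds; "effort": joint torques, N m; "ee_pos": TCP position; "ee_rot": TCP orientation; "force": force on the tool from outside, world axes, zero at the start; "torque": the same for the moment, N m; "gripper_width": finger opening in mm; "gripper_force": force on a finger pad.
Only numpy, scipy, OpenCV 4.12 (cv2) and the standard library are available. Lean on these libraries where they do the work, as an engineer would, in place of code of your own. Each camera call takes 0.05 s, during which the arm holds its last target. There are 200 camera calls.

## Working session

There is one attempt and no reset: what is moved stays moved. The work goes in short steps, Python scripts to look and compute and a tool call to move; the robot and the scene stay as the last step left them, time stands still between calls to the robot, and variables do not carry over. Pictures are saved under pics/ and viewed, at most 17 in all, crops included, and the job is handed in when it is done.

Besides the shell and the picture viewer there is one more tool, called after ">>>" by a JSON object that holds its "api" and its "payload", one argument or row to a line. move_arm: Moves the arm, as the interface text tells. Shifts and turns lie within -1 to 1; 1 stands for 25 mm of shift or 4 degrees of turn. Its arguments: {"type":"object","properties":{"motion":{"type":"array","items":{"type":"array"}},"grip_force":{"type":"number"}},"required":["motion"]}

```bash
mkdir -p pics; cat > h.py <<'E'
from workcell import *
import numpy as np, cv2
def cam(n):
    c=camera_info(n);R=cv2.Rodrigues(np.array(c["rvec"],float))[0];t=np.array(c["tvec"],float).ravel()
    return c,R,t
def px2w(n,pts,z,ci=None):
    c,R,t=ci or cam(n);o=-R.T@t;out=[]
    for u,v in pts:
        d=R.T@np.array([(u-c["cx"])/c["fx"],(v-c["cy"])/c["fy"],1]);out.append(o+d*(z-o[2])/d[2])
    return np.array(out)
def w2px(n,P,ci=None):
    c,R,t=ci or cam(n);q=np.atleast_2d(P)@R.T+t
    return np.c_[q[:,0]/q[:,2]*c["fx"]+c["cx"],q[:,1]/q[:,2]*c["fy"]+c["cy"]]
E
python3 - <<'E'
from h import *
for n in ("scene","side","wrist"):
    c,R,t=cam(n);print(n,c["fx"],(-R.T@t).round(),R[2].round(2))
    im=grab_frame(n);cv2.imwrite(f"pics/{n}0.png",cv2.resize(im,(800,600),interpolation=cv2.INTER_CUBIC));cv2.imwrite(f"{n}0.png",im)
print(state())
E
```

```text
scene 382.8102425232802 [250. 542. 533.] [ 0.37 -0.72 -0.58]
side 441.53502260027756 [ 492. -849.  417.] [ 0.07  0.9  -0.42]
wrist 279.86175433299434 [575.  77. 383.] [-0.   -0.27 -0.96]
{'time_s': 0.15, 'qpos': array([-1.14645695e+00,  1.83406056e+01,  8.96864124e+01,  9.16697984e-04,
        7.20435846e+01, -1.14707567e+00]), 'qvel': array([-0.0651491 , -0.08870181, -0.18291903, -0.10835138, -0.10616099,
        0.00426522]), 'effort': array([-5.72294630e-04, -4.12774551e+01, -2.32154489e+01,  7.26667210e-02,
        4.33494255e-02, -9.00343002e-05]), 'ee_pos': array([5.74651681e+02, 7.41438125e-03, 2.13366384e+02]), 'ee_rot': array([-1.79929429e+02, -2.28491164e-03,  9.00003342e+01]), 'force': array([ 0.06955089,  1.07320982, -0.41791549]), 'torque': array([-0.0273667 , -0.01702836, -0.03594166]), 'gripper_force': 0.0, 'gripper_width': 90.82327547978498}
```

View pics/scene0.png

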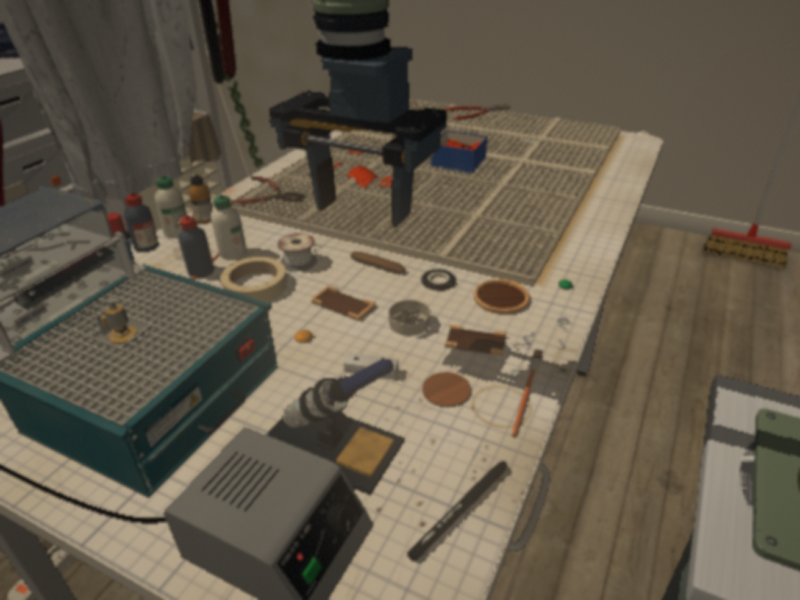

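View pics/wrist0.png

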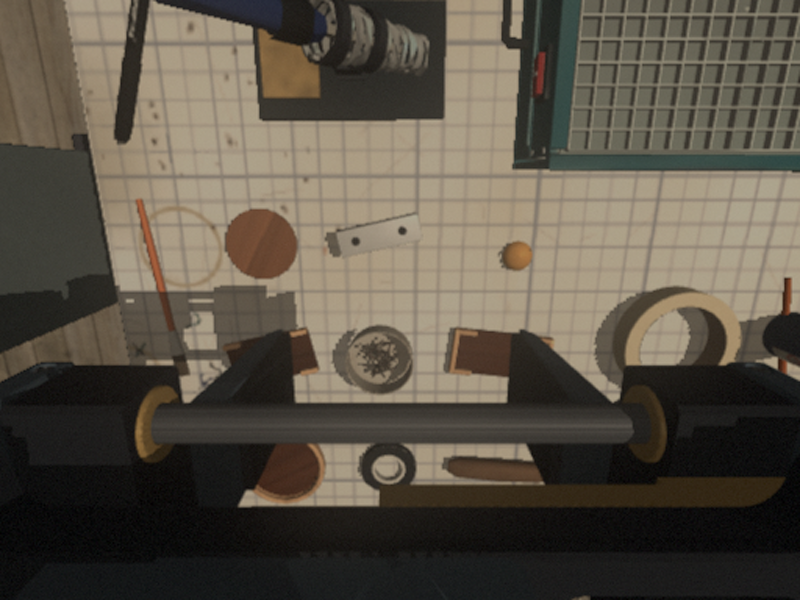

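```bash
python3 - <<'E'
from h import *
im=cv2.imread("scene0.png");cv2.imwrite("pics/s1.png",cv2.resize(im[150:270,190:350],(800,600),interpolation=cv2.INTER_CUBIC))
s=.64
for n,p,z in [("block",(378,235),18),("tin",(379,358),22),("roll",(387,466),7),("pad",(261,243),4),("coaster",(285,470),9),("near",(272,355),9),("far",(500,353),9)]:
    print(n,px2w("wrist",[(p[0]*s,p[1]*s)],z).round(1))
E
```

```text
block [[555.5  32.9  18. ]]
tin [[555.1 -75.5  22. ]]
roll [[ 560.8 -197.8    7. ]]
pad [[453.2  24.3   4. ]]
coaster [[ 459.2 -201.1    9. ]]
near [[456. -78.   9.]]
far [[665.5 -75.9   9. ]]
```

View pics/s1.png

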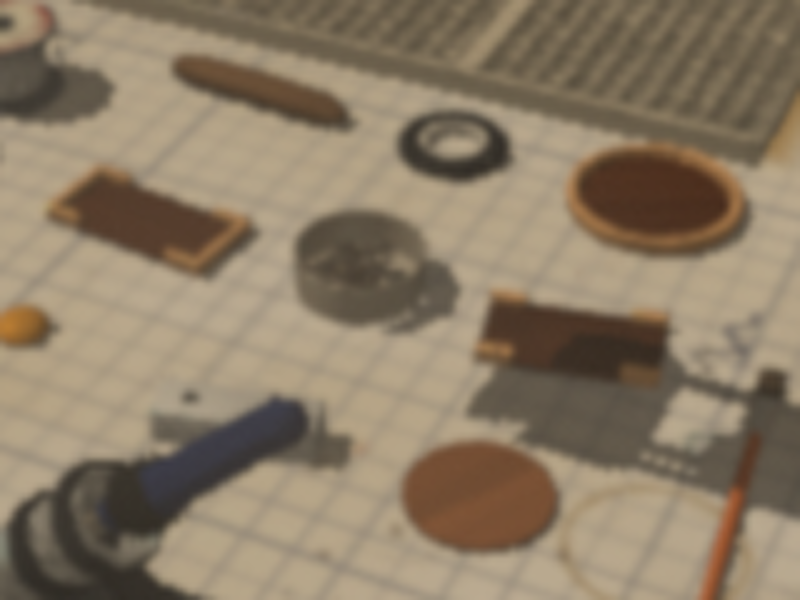

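View pics/side0.png

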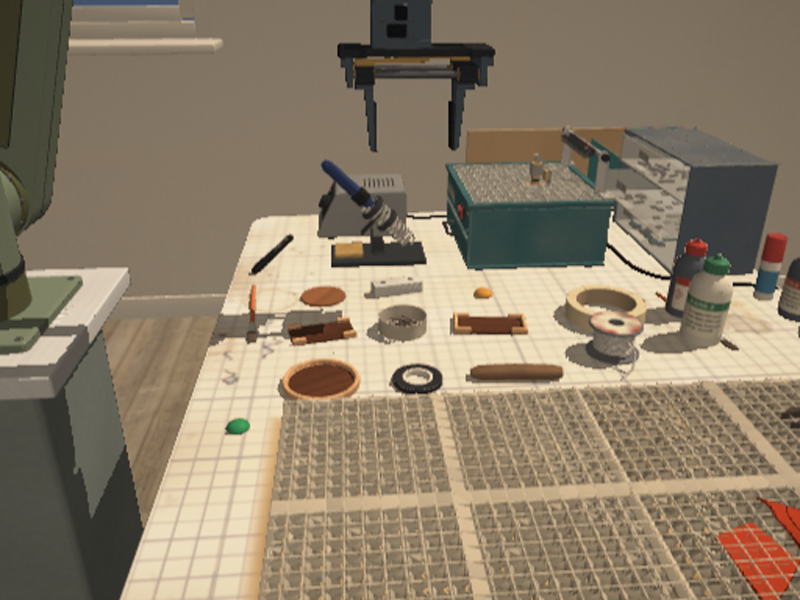

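>>> {"api": "move_arm", "payload": {
  "motion": [
    [91,[0,-0.5,0.5],[0,0,0]],
    [91,[0,-1,0.5],[0,0,0]],
    [91,[0,-1,0.5],[0,0,0]],
    [91,[0,-1,0.5],[0,0,0]],
    [91,[0,-1,0],[0,0,0]],
    [91,[0,-1,0],[0,0,0]],
    [91,[0,-0.5,0],[0,0,0]],
    [91,[0,0,0],[0,0,0]],
    [91,[0,0,0],[0,0,0]],
    [91,[0,0,0],[0,0,0]],
    [91,[0,0,0],[0,0,0]]
  ]
}}

```text
time_s: 1.07
ee_pos: [575.0, -148.6, 263.8]
ee_rot: [-180.0, -0.0, 90.1]
force: [0.5, 0.2, 0.1]
gripper_width: 90.9
gripper_force: 0.0
```

```bash
python3 - <<'E'
from h import *
import pickle
pickle.dump(cam("wrist"),open("c1.pkl","wb"))
im=grab_frame("wrist");cv2.imwrite("pics/w1.png",cv2.resize(im,(800,600),interpolation=cv2.INTER_CUBIC));cv2.imwrite("w1.png",im)
E
```

```text
(no output)
```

View pics/w1.png

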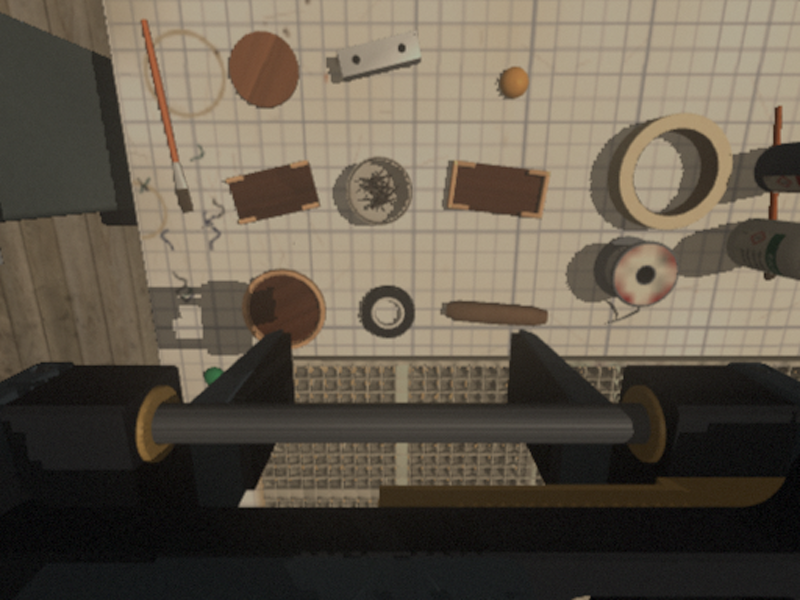

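```bash
python3 - <<'E'
from h import *
im=cv2.imread("w1.png");cv2.imwrite("pics/w1c.png",cv2.resize(im[15:215,140:360],(660,600),interpolation=cv2.INTER_CUBIC))
E
```

```text
(no output)
```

View pics/w1c.png

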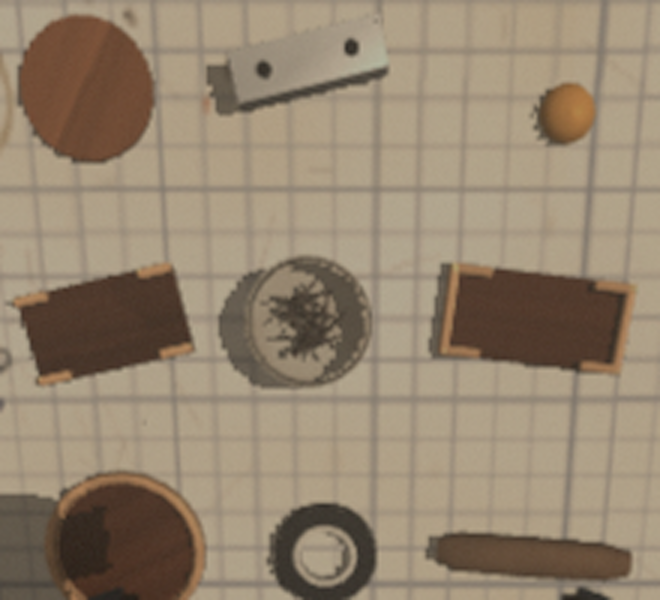

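```bash
python3 - <<'E'
from h import *
import pickle
ci=pickle.load(open("c1.pkl","rb"))
f=lambda pts,z: px2w("wrist",[(140+x/3-.33,15+y/3-.33) for x,y in pts],z,ci)
def ang(a,b): d=b-a; return round(float(np.degrees(np.arctan2(d[1],d[0]))),1),round(float(np.hypot(*d[:2])),1)
h=f([(264,69),(351,47)],18);print("block",h.mean(0).round(1),ang(*h))
for n,p,z in [("tin",(309,321),22),("roll",(325,552),7),("pad",(86,88),4),("coaster",(127,550),9)]: print(n,f([p],z)[0].round(1))
for e in [[(245,321),(372,321)],[(18,88),(154,88)],[(273,552),(376,552)],[(50,550),(206,550)]]: a=f(e,9);print(ang(*a))
for n,q in [("rest",[(12,301),(170,264),(192,350),(40,384)]),("tray",[(445,264),(635,287),(618,375),(440,353)])]:
    a=f(q,9);print(n,a.mean(0).round(1),ang(a[0],a[1]),ang(a[3],a[2]),ang(a[0],a[3]),ang(a[1],a[2]))
a=f([(435,550),(632,562)],8);print("fid",a.mean(0).round(1),ang(*a))
# coaster fit from edge pts
for z in(9,): print(f([(50,545),(127,472),(206,550)],z).round(1))
# iron in scene
c=px2w("wrist",[(310*.64,15*.64)],0,ci)
E
```

```text
block [555.6  32.3  18. ] (12.8, 39.6)
tin [555.2 -80.4  22. ]
roll [ 561.7 -199.4    7. ]
pad [452.5  23.3   4. ]
coaster [ 457.3 -197.8    9. ]
(0.1, 62.2)
(0.1, 62.1)
(0.1, 54.4)
(0.1, 82.3)
rest [453.7 -83.    9. ] (12.5, 79.8) (12.3, 78.6) (-76.3, 41.1) (-78.0, 41.3)
tray [665.2 -80.3   9. ] (-6.5, 93.0) (-6.8, 89.6) (-91.5, 41.9) (-96.2, 42.3)
fid [ 672.2 -201.1    8. ] (-3.5, 104.9)
[[ 416.9 -195.1    9. ]
 [ 460.2 -156.     9. ]
 [ 498.9 -197.8    9. ]]
```

```bash
python3 - <<'E'
from h import *
def tri(ps,pd):
    P=[]
    for n in("scene","side"):
        c,R,t=cam(n);K=np.array([[c["fx"],0,c["cx"]],[0,c["fy"],c["cy"]],[0,0,1]]);P.append(K@np.c_[R,t])
    X=cv2.triangulatePoints(P[0],P[1],np.array(ps,float),np.array(pd,float)).ravel();return (X[:3]/X[3]).round(0)
print("handle tip",tri((190+295/5,150+408/5),(326*.64,165*.64)))
print("handle lower end",tri((347*.64,385*.64),(367*.64,200*.64)))
E
```

```text
handle tip [460. 159. 151.]
handle lower end [517. 155.  95.]
```

>>> {"api": "move_arm", "payload": {
  "motion": [
    [60,[-0.04,0.36,-0.3],[0,0,-0.965]],
    [60,[-0.04,0.36,-0.3],[0,0,-0.965]],
    [60,[-0.04,0.36,-0.3],[0,0,-0.965]],
    [60,[-0.04,0.36,-0.3],[0,0,-0.965]],
    [60,[-0.04,0.36,-0.3],[0,0,-0.965]],
    [60,[-0.04,0.36,-0.3],[0,0,-0.965]],
    [60,[-0.04,0.36,-0.3],[0,0,-0.965]],
    [60,[-0.04,0.36,-0.3],[0,0,-0.965]],
    [60,[-0.04,0.36,-0.3],[0,0,-0.965]],
    [60,[-0.04,0.36,-0.3],[0,0,-0.965]],
    [60,[-0.04,0.36,-0.3],[0,0,-0.965]],
    [60,[-0.04,0.36,-0.3],[0,0,-0.965]],
    [60,[-0.04,0.36,-0.3],[0,0,-0.965]],
    [60,[-0.04,0.36,-0.3],[0,0,-0.965]],
    [60,[-0.04,0.36,-0.3],[0,0,-0.965]],
    [60,[-0.04,0.36,-0.3],[0,0,-0.965]],
    [60,[-0.04,0.36,-0.3],[0,0,-0.965]],
    [60,[-0.04,0.36,-0.3],[0,0,-0.965]],
    [60,[-0.04,0.36,-0.3],[0,0,-0.965]],
    [60,[-0.04,0.36,-0.3],[0,0,-0.965]]
  ]
}}

```text
time_s: 2.78
ee_pos: [554.8, 31.5, 113.8]
ee_rot: [-180.0, -0.0, 12.7]
force: [-0.1, 0.5, -0.3]
gripper_width: 60.1
gripper_force: 0.0
```

>>> {"api": "move_arm", "payload": {
  "motion": [
    [60,[0,0,0],[0,0,0]],
    [60,[0,0,0],[0,0,0]],
    [60,[0,0,0],[0,0,0]]
  ]
}}

```text
time_s: 3.03
ee_pos: [555.3, 30.2, 114.5]
ee_rot: [180.0, -0.0, 12.9]
force: [-0.7, -0.6, -0.0]
gripper_width: 59.9
gripper_force: 0.0
```

```bash
python3 - <<'E'
from h import *
s=state();print(s["qpos"].round(1),s["ee_pos"],s["ee_rot"])
im=grab_frame("wrist");cv2.imwrite("pics/w2.png",cv2.resize(im,(800,600),interpolation=cv2.INTER_CUBIC))
E
```

```text
[  1.9  21.3 100.6  -0.   58.1  79. ] [555.33360721  30.19449449 114.46317313] [ 1.79973538e+02 -4.56003081e-02  1.29267148e+01]
```

View pics/w2.png

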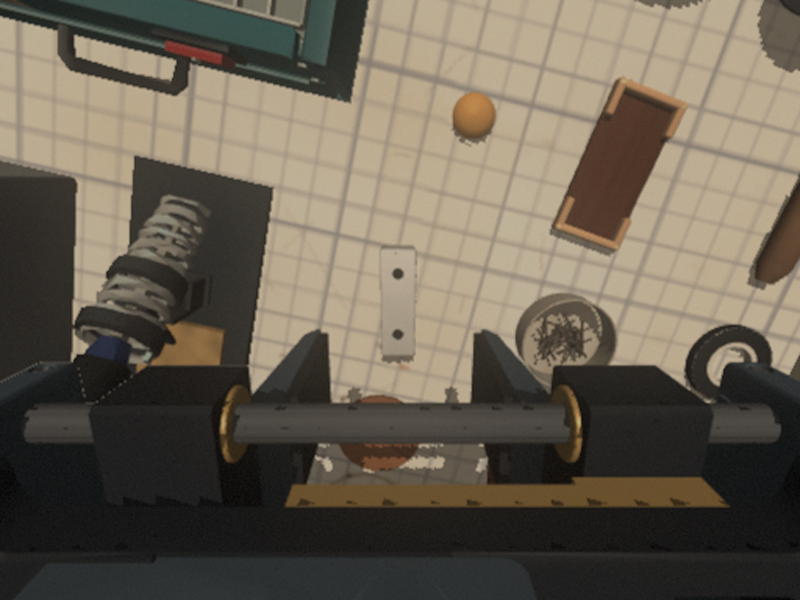

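```bash
python3 - <<'E'
from h import *
p=px2w("wrist",[(398*.64-.2,273*.64-.2),(398*.64-.2,334*.64-.2)],18);d=p[0]-p[1];print(p.mean(0),np.degrees(np.arctan2(d[1],d[0])))
q=[(618,78),(687,103),(619,250),(554,231)]
t=px2w("wrist",[(a*.64-.2,b*.64-.2) for a,b in q],9);print(t.mean(0).round(1)); 
for a,b in((3,0),(2,1)): e=t[b]-t[a];print(np.degrees(np.arctan2(e[1],e[0])))
print(state()["ee_pos"])
E
```

```text
[556.00616411  31.94642831  18.        ] 12.790501834349442
[665.6 -79.2   9. ]
-5.216135999160532
-5.168394508633093
[555.46951216  29.92815883 114.58329579]
```

>>> {"api": "move_arm", "payload": {
  "grip_force": 20,
  "motion": [
    [60,[0.02,0.08,-0.5],[0,0,0]],
    [60,[0,0,-0.8],[0,0,0]],
    [60,[0,0,-0.8],[0,0,0]],
    [60,[0,0,-0.8],[0,0,0]],
    [60,[0,0,-0.7],[0,0,0]],
    [60,[0,0,-0.5],[0,0,0]],
    [60,[0,0,-0.3],[0,0,0]],
    [60,[0,0,0],[0,0,0]],
    [60,[0,0,0],[0,0,0]],
    [60,[0,0,0],[0,0,0]]
  ]
}}

```text
time_s: 3.92
ee_pos: [556.5, 31.9, 5.0]
ee_rot: [180.0, -0.1, 12.8]
force: [0.7, 0.7, -0.9]
gripper_width: 60.2
gripper_force: 0.0
```

>>> {"api": "move_arm", "payload": {
  "motion": [
    [10,[0,0,0],[0,0,0]],
    [10,[0,0,0],[0,0,0]],
    [10,[0,0,0],[0,0,0]],
    [10,[0,0,0],[0,0,0]],
    [10,[0,0,0],[0,0,0]],
    [10,[0,0,0],[0,0,0]],
    [10,[0,0,0],[0,0,0]],
    [10,[0,0,0],[0,0,0]]
  ]
}}

```text
time_s: 4.58
ee_pos: [555.5, 32.0, 4.1]
ee_rot: [180.0, -0.0, 12.8]
force: [-0.4, -0.0, -0.0]
gripper_width: 22.1
gripper_force: 20.0
```

>>> {"api": "move_arm", "payload": {
  "motion": [
    [10,[0,0,0.5],[0,0,0]],
    [10,[0,0,1],[0,0,0]],
    [10,[0,0,1],[0,0,0]],
    [10,[0.2,-0.2,0],[0,0,-0.2]],
    [10,[0.5,-0.5,0],[0,0,-0.5]],
    [10,[0.7,-0.7,0],[0,0,-0.8]],
    [10,[0.8,-0.8,0],[0,0,-0.8]],
    [10,[0.8,-0.8,0],[0,0,-0.8]],
    [10,[0.7,-0.7,0],[0,0,-0.8]],
    [10,[0.5,-0.5,0],[0,0,-0.5]],
    [10,[0.2,-0.27,0],[0,0,-0.3]],
    [10,[0,0,0],[0,0,0]],
    [10,[0,0,0],[0,0,0]],
    [10,[0,0,0],[0,0,0]]
  ]
}}

```text
time_s: 5.75
ee_pos: [664.3, -78.9, 65.9]
ee_rot: [-180.0, 0.1, -5.9]
force: [-0.4, 0.9, -1.1]
gripper_width: 21.7
gripper_force: 20.0
```

```bash
python3 - <<'E'
from h import *
s=state();print(s["ee_pos"],s["ee_rot"],s["gripper_width"])
im=grab_frame("wrist");cv2.imwrite("pics/w3.png",cv2.resize(im,(800,600),interpolation=cv2.INTER_CUBIC))
E
```

```text
[664.26080003 -78.86431532  65.92001079] [-1.79979210e+02  1.21053645e-01 -5.94784434e+00] 21.70321218762328
```

View pics/w3.png

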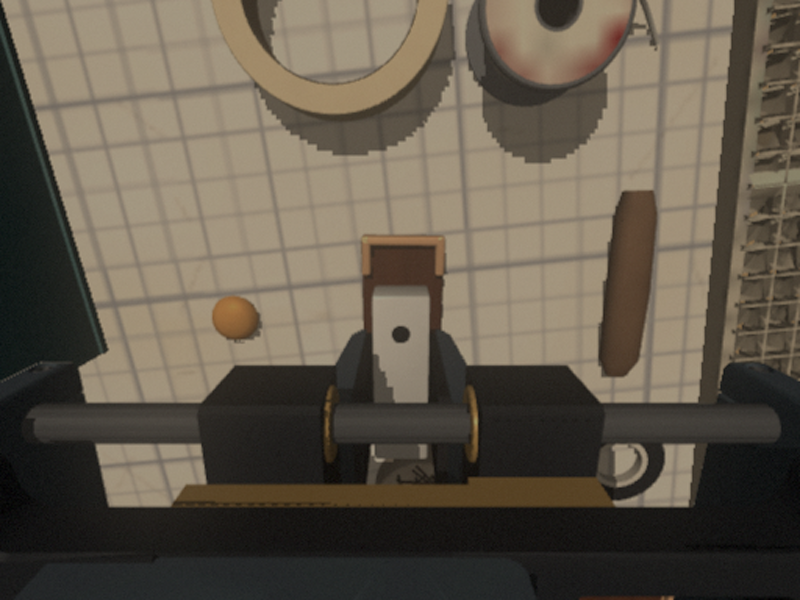

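```bash
python3 - <<'E'
from h import *
f=lambda q,z:px2w("wrist",[(a*.64-.2,b*.64-.2) for a,b in q],z)
t=f([(362,236),(445,236)],9);print("tray far",t.round(1),"-> centre",t.mean(0)-46*np.array([np.cos(np.radians(-6)),np.sin(np.radians(-6)),0]))
b=f([(374,287),(429,287)],80);print("block far",b.round(1))
a=f([(638,191),(617,376)],8);d=a[0]-a[1];print("fid",a.mean(0),np.degrees(np.arctan2(d[1],d[0])),np.hypot(*d[:2]))
print(state()["ee_pos"])
E
```

```text
tray far [[ 714.7  -63.8    9. ]
 [ 710.2 -106.4    9. ]] -> centre [666.71238996 -80.30893557   9.        ]
block far [[703.8 -72.9  80. ]
 [701.7 -93.   80. ]]
fid [ 671.80791522 -201.42430522    8.        ] -4.163922583607701 101.8733540840483
[664.39554639 -78.72442094  66.18598556]
```

>>> {"api": "move_arm", "payload": {
  "motion": [
    [10,[0.03,-0.05,-0.4],[0,0,0]],
    [10,[0,0,-0.7],[0,0,0]],
    [10,[0,0,-0.6],[0,0,0]],
    [10,[0,0,-0.3],[0,0,0]],
    [10,[0,0,-0.2],[0,0,0]],
    [10,[0,0,-0.1],[0,0,0]],
    [10,[0,0,0],[0,0,0]],
    [10,[0,0,0],[0,0,0]],
    [10,[0,0,0],[0,0,0]]
  ]
}}

```text
time_s: 6.55
ee_pos: [666.9, -81.0, 9.8]
ee_rot: [180.0, -0.1, -6.0]
force: [-0.7, 0.2, -1.6]
gripper_width: 21.9
gripper_force: 20.0
```

>>> {"api": "move_arm", "payload": {
  "motion": [
    [10,[0,0,-0.04],[0,0,0]],
    [10,[0,0,-0.03],[0,0,0]],
    [10,[0,0,0],[0,0,0]],
    [10,[0,0,0],[0,0,0]]
  ]
}}

```text
time_s: 6.88
ee_pos: [666.8, -81.1, 8.1]
ee_rot: [180.0, -0.1, -6.0]
force: [-0.9, 1.0, 4.2]
gripper_width: 21.8
gripper_force: 20.0
```

```bash
python3 - <<'E'
from h import *
s=state();print(s["ee_pos"],s["force"])
E
```

```text
[666.7563002  -81.10258284   8.09017577] [-0.85336827  0.99688746  4.18545313]
```

>>> {"api": "move_arm", "payload": {
  "motion": [
    [36,[0,0,0],[0,0,0]],
    [36,[0,0,0],[0,0,0]],
    [36,[0,0,0],[0,0,0]],
    [36,[0,0,0.4],[0,0,0]],
    [36,[0,0,0.8],[0,0,0]],
    [50,[0,0,0.8],[0,0,0]],
    [60,[0,-0.4,0.6],[0,0,0]],
    [60,[0.05,-0.8,0.4],[0,0,0.25]],
    [60,[0.05,-0.8,0.4],[0,0,0.25]],
    [60,[0.05,-0.8,0],[0,0,0]],
    [60,[0.05,-0.8,0],[0,0,0]],
    [60,[0,-0.8,0],[0,0,0]],
    [60,[0,-0.4,0],[0,0,0]],
    [60,[0,0,0],[0,0,0]],
    [60,[0,0,0],[0,0,0]],
    [60,[0,0,0],[0,0,0]]
  ]
}}

```text
time_s: 8.22
ee_pos: [671.2, -199.9, 92.3]
ee_rot: [-180.0, 0.0, -4.0]
force: [-0.1, 0.8, -0.2]
gripper_width: 60.1
gripper_force: 0.0
```

```bash
python3 - <<'E'
from h import *
s=state();print(s["ee_pos"],s["ee_rot"],s["gripper_width"])
im=grab_frame("wrist");sd=grab_frame("side")
a=cv2.resize(im,(480,360),interpolation=cv2.INTER_CUBIC);b=cv2.resize(sd[190:250,280:350],(420,360),interpolation=cv2.INTER_CUBIC)
cv2.imwrite("pics/w4.png",cv2.resize(np.hstack([a[:,:380],b]),(800,360)))
E
```

```text
[ 671.18780924 -199.91536774   92.25166663] [-1.79963205e+02  2.14377617e-02 -3.97345233e+00] 60.071509862500776
```

View pics/w4.png

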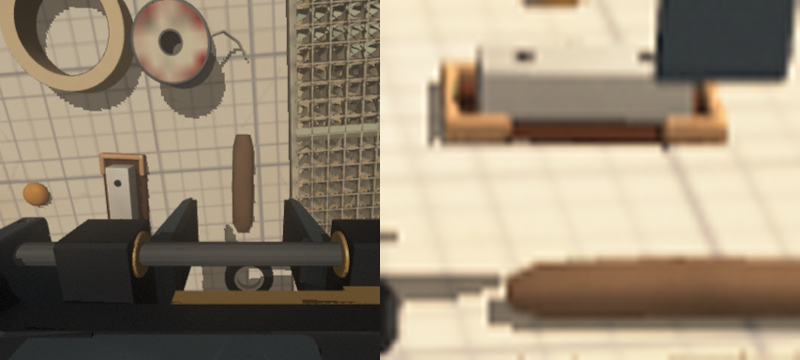

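```bash
python3 - <<'E'
from h import *
k=512/480
a=px2w("wrist",[(243*k,134*k),(242.5*k,233*k)],8);d=a[0]-a[1];print("fid",a.mean(0),np.degrees(np.arctan2(d[1],d[0])),np.hypot(*d[:2]))
E
```

```text
fid [ 671.34688894 -202.13049631    8.        ] -4.052330025534369 104.12832550445695
```

>>> {"api": "move_arm", "payload": {
  "motion": [
    [40,[0.02,-0.06,-0.4],[0,0,0]],
    [40,[0,0,-0.7],[0,0,0]],
    [40,[0,0,-0.8],[0,0,0]],
    [40,[0,0,-0.7],[0,0,0]],
    [40,[0,0,-0.5],[0,0,0]],
    [40,[0,0,-0.3],[0,0,0]],
    [40,[0,0,-0.1],[0,0,0]],
    [40,[0,0,0],[0,0,0]],
    [40,[0,0,0],[0,0,0]],
    [10,[0,0,0],[0,0,0]],
    [10,[0,0,0],[0,0,0]],
    [10,[0,0,0],[0,0,0]],
    [10,[0,0,0],[0,0,0]],
    [10,[0,0,0],[0,0,0]],
    [10,[0,0,0],[0,0,0]],
    [10,[0,0,0],[0,0,0]]
  ]
}}

```text
time_s: 9.65
ee_pos: [672.2, -202.7, 5.5]
ee_rot: [180.0, -0.1, -4.0]
force: [-0.5, 0.1, 4.8]
gripper_width: 21.2
gripper_force: 20.0
```

>>> {"api": "move_arm", "payload": {
  "motion": [
    [10,[0,0,0.5],[0,0,0]],
    [10,[0,0,1],[0,0,0]],
    [10,[0,0,1],[0,0,0]],
    [10,[-0.3,0.2,0],[0,0,0.1]],
    [10,[-0.6,0.3,0],[0,0,0.3]],
    [10,[-0.8,0.4,0],[0,0,0.4]],
    [10,[-0.9,0.5,0],[0,0,0.5]],
    [10,[-0.9,0.5,0],[0,0,0.5]],
    [10,[-0.9,0.5,0],[0,0,0.5]],
    [10,[-0.9,0.5,0],[0,0,0.5]],
    [10,[-0.9,0.5,0],[0,0,0.5]],
    [10,[-0.9,0.5,0],[0,0,0.4]],
    [10,[-0.8,0.4,0],[0,0,0.3]],
    [10,[-0.5,0.3,0],[0,0,0.1]],
    [10,[-0.3,0.2,0],[0,0,0]],
    [10,[0,0,0],[0,0,0]],
    [10,[0,0,0],[0,0,0]],
    [10,[0,0,0],[0,0,0]]
  ]
}}

```text
time_s: 11.15
ee_pos: [455.6, -82.9, 67.5]
ee_rot: [179.9, -0.1, 12.4]
force: [-0.0, 0.5, -0.2]
gripper_width: 20.7
gripper_force: 20.0
```

```bash
python3 - <<'E'
from h import *
s=state();print(s["ee_pos"],s["ee_rot"],s["gripper_width"])
im=grab_frame("wrist");sd=grab_frame("side");cv2.imwrite("w5.png",im)
a=cv2.resize(im[100:300,150:370],(440,400),interpolation=cv2.INTER_CUBIC);b=cv2.resize(sd[170:230,175:229],(360,400),interpolation=cv2.INTER_CUBIC)
cv2.imwrite("pics/w5.png",np.hstack([a,b]))
E
```

```text
[455.5820376  -82.90885879  67.45855559] [ 1.79949096e+02 -9.08217869e-02  1.23895700e+01] 20.731930874439758
```

View pics/w5.png

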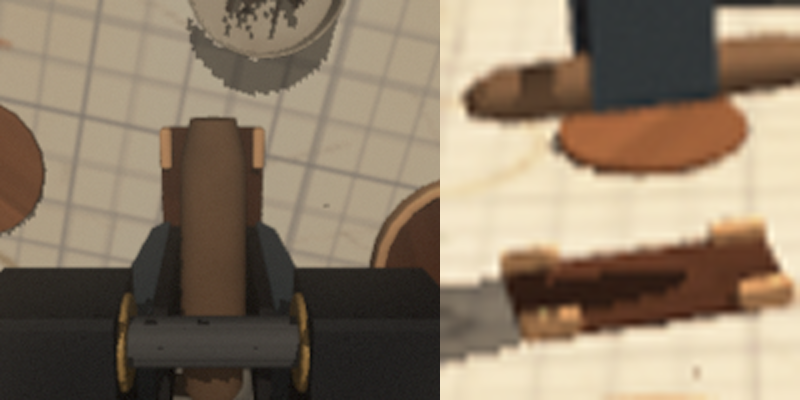

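```bash
python3 - <<'E'
from h import *
f=lambda q,z:px2w("wrist",[(150+a/2-.25,100+b/2-.25) for a,b in q],z)
r=f([(161,127),(264,127)],9);u=np.array([np.cos(np.radians(12.4)),np.sin(np.radians(12.4)),0])
print("rest end",r.round(1),"centre",(r.mean(0)-40*u).round(1))
d=r[1]-r[0];print("axis ang",np.degrees(np.arctan2(d[1],d[0]))+90)
for z in(70,76): t=f([(213,118)],z)[0];print("fid tip",t.round(1),"centre",(t-51*u).round(1))
print(state()["ee_pos"])
E
```

```text
rest end [[488.3 -53.7   9. ]
 [497.3 -95.    9. ]] centre [453.7 -83.    9. ]
axis ang 12.377660607131375
fid tip [505.3 -71.8  70. ] centre [455.5 -82.7  70. ]
fid tip [506.2 -71.6  76. ] centre [456.4 -82.6  76. ]
[455.39345871 -82.93454424  67.26850903]
```

>>> {"api": "move_arm", "payload": {
  "motion": [
    [10,[-0.07,-0.02,-0.4],[0,0,0]],
    [10,[0,0,-0.7],[0,0,0]],
    [10,[0,0,-0.6],[0,0,0]],
    [10,[0,0,-0.3],[0,0,0]],
    [10,[0,0,-0.15],[0,0,0]],
    [10,[0,0,-0.1],[0,0,0]],
    [10,[0,0,-0.05],[0,0,0]],
    [10,[0,0,0],[0,0,0]],
    [10,[0,0,0],[0,0,0]],
    [10,[0,0,0],[0,0,0]]
  ]
}}

```text
time_s: 12.08
ee_pos: [452.9, -83.1, 10.2]
ee_rot: [180.0, -0.1, 12.4]
force: [-0.3, -0.2, -0.3]
gripper_width: 20.9
gripper_force: 20.0
```

>>> {"api": "move_arm", "payload": {
  "motion": [
    [10,[0.02,0,-0.04],[0,0,0]],
    [10,[0,0,-0.02],[0,0,0]],
    [10,[0,0,0],[0,0,0]],
    [10,[0,0,0],[0,0,0]]
  ]
}}

```text
time_s: 12.42
ee_pos: [453.3, -83.1, 9.4]
ee_rot: [180.0, -0.1, 12.4]
force: [-2.8, -0.4, 9.7]
gripper_width: 20.8
gripper_force: 20.0
```

>>> {"api": "move_arm", "payload": {
  "motion": [
    [36,[0,0,0],[0,0,0]],
    [36,[0,0,0],[0,0,0]],
    [36,[0,0,0],[0,0,0]],
    [36,[0,0,0.4],[0,0,0]],
    [36,[0,0,0.8],[0,0,0]],
    [36,[0,0,1],[0,0,0]],
    [60,[0,0,1],[0,0,0]],
    [91,[0,0,0.8],[0,0,0]]
  ]
}}

```text
time_s: 13.08
ee_pos: [453.3, -83.0, 109.7]
ee_rot: [180.0, -0.1, 12.4]
force: [-0.3, -0.2, -0.5]
gripper_width: 46.2
gripper_force: 0.0
```

>>> {"api": "move_arm", "payload": {
  "motion": [
    [91,[0.1,-0.1,0],[0,0,0.97]],
    [91,[0.2,-0.2,0],[0,0,0.97]],
    [91,[0.24,-0.25,0],[0,0,0.97]],
    [91,[0.24,-0.25,0],[0,0,0.97]],
    [91,[0.24,-0.25,0],[0,0,0.97]],
    [91,[0.24,-0.25,0],[0,0,0.97]],
    [91,[0.24,-0.25,0],[0,0,0.97]],
    [91,[0.24,-0.25,0],[0,0,0.97]],
    [91,[0.24,-0.25,0],[0,0,0.97]],
    [91,[0.24,-0.25,0],[0,0,0.97]],
    [91,[0.24,-0.25,0],[0,0,0.97]],
    [91,[0.24,-0.25,0],[0,0,0.97]],
    [91,[0.24,-0.25,0],[0,0,0.97]],
    [91,[0.24,-0.25,0],[0,0,0.97]],
    [91,[0.24,-0.25,0],[0,0,0.97]],
    [91,[0.24,-0.25,0],[0,0,0.97]],
    [91,[0.24,-0.3,0],[0,0,0.97]],
    [91,[0.24,-0.3,0],[0,0,0.97]],
    [91,[0.2,-0.2,0],[0,0,0.97]],
    [91,[0,-0.05,0],[0,0,0.97]]
  ]
}}

```text
time_s: 14.75
ee_pos: [562.5, -200.1, 107.8]
ee_rot: [180.0, 0.0, 90.2]
force: [0.6, 0.0, 0.1]
gripper_width: 90.7
gripper_force: 0.0
```

>>> {"api": "move_arm", "payload": {
  "motion": [
    [91,[0,0,0],[0,0,0]],
    [91,[0,0,0],[0,0,0]],
    [91,[0,0,0],[0,0,0]]
  ]
}}

```text
time_s: 15.0
ee_pos: [561.3, -199.0, 108.0]
ee_rot: [-180.0, -0.0, 89.9]
force: [-0.6, 0.6, 1.6]
gripper_width: 91.2
gripper_force: 0.0
```

```bash
python3 - <<'E'
from h import *
s=state();print(s["ee_pos"],s["ee_rot"],s["gripper_width"])
im=grab_frame("wrist");sd=grab_frame("side");cv2.imwrite("w6.png",im)
b=cv2.resize(sd[170:260,170:300],(520,360),interpolation=cv2.INTER_CUBIC)
a=cv2.resize(im,(480,360),interpolation=cv2.INTER_CUBIC)[:,100:380]
cv2.imwrite("pics/w6.png",np.hstack([a,b]))
E
```

```text
[ 561.25795229 -199.01492231  107.98921983] [-1.79974407e+02 -1.57222662e-02  8.99242109e+01] 91.16371175623182
```

View pics/w6.png

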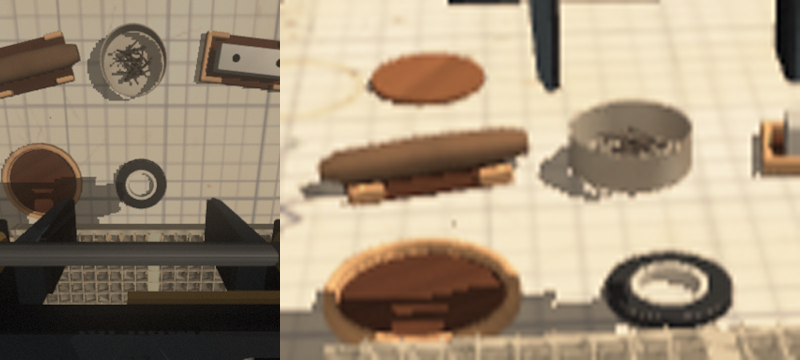

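```bash
python3 - <<'E'
from h import *
k=512/480
f=lambda q,z:px2w("wrist",[((100+a)*k,b*k) for a,b in q],z).round(1)
print(f([(140.5,183.5)],5),f([(41.5,182.5)],9),"tin",f([(134,59)],22),"widths",f([(115,183),(166,183)],7)[:,0],f([(2,182),(81,182)],9)[:,0],f([(134,24),(134,94)],22)[:,1])
print(state()["ee_pos"])
im=cv2.imread("w6.png");cv2.imwrite("roll.png",im)
g=im.max(2);m=((g<75)*255).astype(np.uint8)
E
```

```text
[[ 561.3 -200.8    5. ]] [[ 455.8 -198.5    9. ]] tin [[555.5 -79.9  22. ]] widths [533.9 588.7] [413.8 498. ] [ -52.1 -109.7]
[ 561.33063801 -199.00382212  108.14774584]
```

>>> {"api": "move_arm", "payload": {
  "grip_force": 15,
  "motion": [
    [70,[0,-0.04,-0.4],[0,0,0]],
    [70,[0,0,-0.8],[0,0,0]],
    [70,[0,0,-0.9],[0,0,0]],
    [70,[0,0,-0.8],[0,0,0]],
    [70,[0,0,-0.6],[0,0,0]],
    [70,[0,0,-0.4],[0,0,0]],
    [70,[0,0,-0.2],[0,0,0]],
    [70,[0,0,-0.1],[0,0,0]],
    [70,[0,0,0],[0,0,0]],
    [70,[0,0,0],[0,0,0]],
    [70,[0,0,0],[0,0,0]]
  ]
}}

```text
time_s: 16.02
ee_pos: [562.2, -200.5, 4.2]
ee_rot: [179.9, 0.0, 90.0]
force: [-0.5, 0.5, 0.3]
gripper_width: 69.5
gripper_force: 0.0
```

>>> {"api": "move_arm", "payload": {
  "motion": [
    [70,[0,0,-0.06],[0,0,0]],
    [70,[0,0,-0.03],[0,0,0]],
    [70,[0,0,0],[0,0,0]],
    [40,[0,0,0],[0,0,0]],
    [40,[0,0,0],[0,0,0]],
    [40,[0,0,0],[0,0,0]],
    [40,[0,0,0],[0,0,0]],
    [40,[0,0,0],[0,0,0]],
    [40,[0,0,0],[0,0,0]],
    [40,[0,0,0],[0,0,0]]
  ]
}}

```text
time_s: 16.85
ee_pos: [561.5, -200.3, 1.0]
ee_rot: [180.0, 0.0, 90.0]
force: [-0.5, 0.2, 0.6]
gripper_width: 52.8
gripper_force: 15.0
```

>>> {"api": "move_arm", "payload": {
  "motion": [
    [40,[0,0,0.3],[0,0,0]],
    [40,[0,0,0.7],[0,0,0]],
    [40,[0,0,1],[0,0,0]],
    [40,[-0.1,0.2,0.8],[0,0,0]],
    [40,[-0.2,0.5,0.2],[0,0,0]],
    [40,[-0.4,0.8,0],[0,0,0]],
    [40,[-0.46,0.94,0],[0,0,0]],
    [40,[-0.5,1,0],[0,0,0]],
    [40,[-0.5,1,0],[0,0,0]],
    [40,[-0.5,1,0],[0,0,0]],
    [40,[-0.5,1,0],[0,0,0]],
    [40,[-0.5,1,0],[0,0,0]],
    [40,[-0.4,0.8,0],[0,0,0]],
    [40,[-0.2,0.5,0],[0,0,0]],
    [40,[-0.1,0.2,0],[0,0,0]],
    [40,[0,0,0],[0,0,0]],
    [40,[0,0,0],[0,0,0]],
    [40,[0,0,0],[0,0,0]]
  ]
}}

```text
time_s: 18.35
ee_pos: [452.9, 22.8, 75.9]
ee_rot: [180.0, 0.0, 90.0]
force: [0.3, 0.1, -0.6]
gripper_width: 53.2
gripper_force: 15.0
```

```bash
python3 - <<'E'
from h import *
s=state();print(s["ee_pos"],s["ee_rot"],s["gripper_width"])
im=grab_frame("wrist");sd=grab_frame("side");cv2.imwrite("w7.png",im)
a=cv2.resize(im[120:320,160:340],(432,480),interpolation=cv2.INTER_CUBIC);b=cv2.resize(sd[130:230,170:240],(336,480),interpolation=cv2.INTER_CUBIC)
cv2.imwrite("pics/w7.png",np.hstack([a,b]))
E
```

```text
[452.90637029  22.76001258  75.93034533] [1.79973766e+02 1.09526226e-02 8.99699175e+01] 53.16246340587616
```

View pics/w7.png

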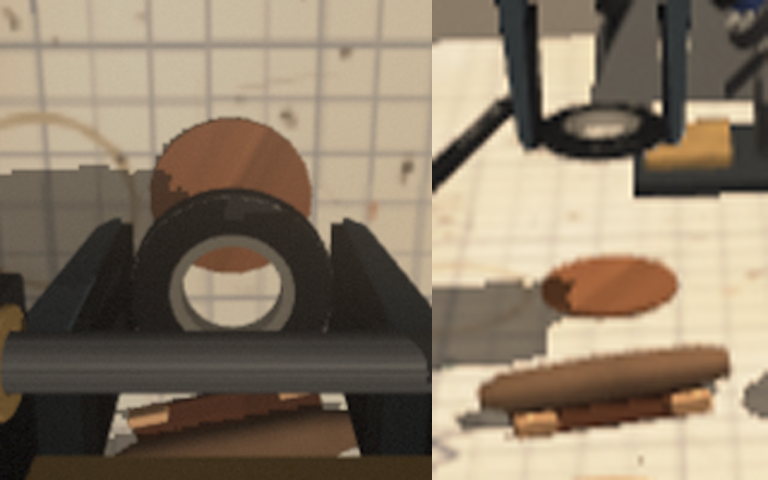

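```bash
python3 - <<'E'
from h import *
f=lambda q,z:px2w("wrist",[(160+a/2.4-.3,120+b/2.4-.3) for a,b in q],z).round(1)
print("pad",f([(231,194.5)],4),f([(231,117),(231,272)],4)[:,1],f([(151,190),(311,190)],4)[:,0])
z=75.9-1;print("roll",f([(232,190)],z+6)[0]-[0,27.5,0],f([(232,284)],z+5),f([(133,284),(331,284)],z+5)[:,0],f([(232,235)],z),"inner edge far bottom")
print(state()["ee_pos"])
E
```

```text
pad [[452.4  25.    4. ]] [54.6 -6.5] [422.3 482.4]
roll [452.7  22.4  80.9] [[452.7  23.2  79.9]] [426.1 479.3] [[452.7  35.4  74.9]] inner edge far bottom
[452.90053489  22.59744388  75.87938135]
```

>>> {"api": "move_arm", "payload": {
  "motion": [
    [40,[-0.01,0.05,-0.4],[0,0,0]],
    [40,[0,0,-0.7],[0,0,0]],
    [40,[0,0,-0.7],[0,0,0]],
    [40,[0,0,-0.4],[0,0,0]],
    [40,[0,0,-0.3],[0,0,0]],
    [40,[0,0,-0.2],[0,0,0]],
    [40,[0,0,-0.08],[0,0,0]],
    [40,[0,0,0],[0,0,0]],
    [40,[0,0,0],[0,0,0]],
    [40,[0,0,0],[0,0,0]],
    [40,[0,0,0],[0,0,0]]
  ]
}}

```text
time_s: 19.37
ee_pos: [452.7, 24.5, 7.0]
ee_rot: [179.9, -0.0, 90.0]
force: [0.3, 0.7, -0.0]
gripper_width: 52.8
gripper_force: 15.0
```

>>> {"api": "move_arm", "payload": {
  "motion": [
    [40,[0,0,-0.04],[0,0,0]],
    [40,[0,0,-0.03],[0,0,0]],
    [40,[0,0,0],[0,0,0]],
    [40,[0,0,0],[0,0,0]],
    [40,[0,0,0],[0,0,0]]
  ]
}}

```text
time_s: 19.78
ee_pos: [452.5, 24.5, 5.0]
ee_rot: [180.0, -0.0, 90.0]
force: [-0.1, 0.7, 3.4]
gripper_width: 53.1
gripper_force: 15.0
```

>>> {"api": "move_arm", "payload": {
  "motion": [
    [66,[0,0,0],[0,0,0]],
    [66,[0,0,0],[0,0,0]],
    [66,[0,0,0],[0,0,0]],
    [66,[0,0,0.3],[0,0,0]],
    [66,[0,0,0.7],[0,0,0]],
    [66,[0,0,1],[0,0,0]],
    [80,[0.1,-0.1,1],[0,0,-0.95]],
    [80,[0.4,-0.4,0.8],[0,0,-0.95]],
    [80,[0.4,-0.4,0.3],[0,0,-0.95]],
    [80,[0.4,-0.4,0],[0,0,-0.95]],
    [80,[0.4,-0.4,0],[0,0,-0.95]],
    [80,[0.4,-0.4,0],[0,0,-0.95]],
    [80,[0.4,-0.4,0],[0,0,-0.95]],
    [80,[0.4,-0.4,0],[0,0,-0.95]],
    [80,[0.4,-0.4,0],[0,0,-0.95]],
    [80,[0.4,-0.4,0],[0,0,-0.95]],
    [80,[0.3,-0.3,0],[0,0,-0.95]],
    [80,[0.1,-0.15,0],[0,0,-0.8]],
    [80,[0,0,0],[0,0,0]],
    [80,[0,0,0],[0,0,0]]
  ]
}}

```text
time_s: 21.45
ee_pos: [554.5, -79.3, 107.3]
ee_rot: [-180.0, 0.0, 45.1]
force: [0.4, -1.2, -0.0]
gripper_width: 80.0
gripper_force: 0.0
```

```bash
python3 - <<'E'
from h import *
s=state();print(s["ee_pos"],s["ee_rot"],s["gripper_width"])
im=grab_frame("wrist");sd=grab_frame("side");cv2.imwrite("w8.png",im);cv2.imwrite("sd8.png",sd)
a=cv2.resize(im[60:310,140:390],(480,480),interpolation=cv2.INTER_CUBIC);b=cv2.resize(sd[170:250,170:223],(318,480),interpolation=cv2.INTER_CUBIC)
cv2.imwrite("pics/w8.png",np.hstack([a,b]))
E
```

```text
[554.4858491  -79.27708088 107.31833573] [-1.79974122e+02  1.14624235e-02  4.50562213e+01] 80.01075497261513
```

View pics/w8.png

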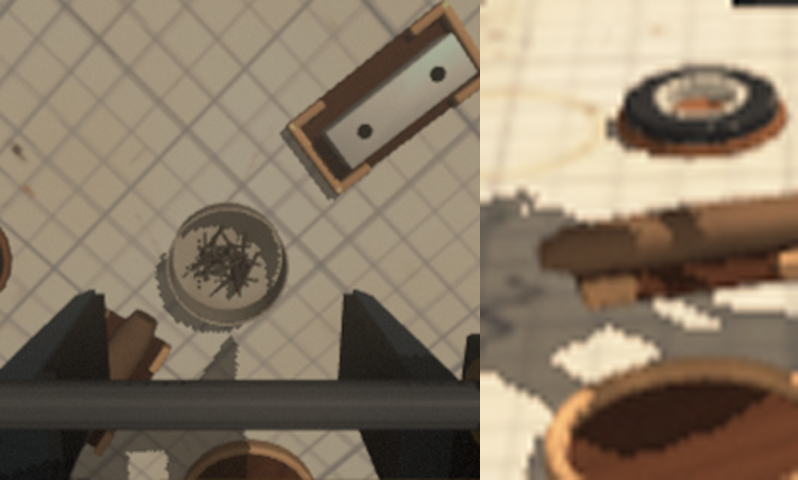

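```bash
python3 - <<'E'
from h import *
k=250/480
f=lambda q,z:px2w("wrist",[(140+a*k,60+b*k) for a,b in q],z).round(1)
print("tin",f([(227.5,264.5)],22),"w",np.linalg.norm(np.diff(f([(167,265),(287,265)],22),axis=0)))
print(state()["ee_pos"])
E
```

```text
tin [[556.2 -79.5  22. ]] w 59.39713797818883
[554.27147425 -78.91804895 107.34004401]
```

>>> {"api": "move_arm", "payload": {
  "motion": [
    [76,[0.05,-0.03,-0.4],[0,0,0]],
    [76,[0,0,-0.8],[0,0,0]],
    [76,[0,0,-0.9],[0,0,0]],
    [76,[0,0,-0.8],[0,0,0]],
    [76,[0,0,-0.6],[0,0,0]],
    [76,[0,0,-0.3],[0,0,0]],
    [76,[0,0,-0.2],[0,0,0]],
    [76,[0,0,0],[0,0,0]],
    [76,[0,0,0],[0,0,0]],
    [76,[0,0,0],[0,0,0]],
    [45,[0,0,0],[0,0,0]],
    [45,[0,0,0],[0,0,0]],
    [45,[0,0,0],[0,0,0]],
    [45,[0,0,0],[0,0,0]],
    [45,[0,0,0],[0,0,0]],
    [45,[0,0,0],[0,0,0]],
    [45,[0,0,0],[0,0,0]]
  ]
}}

```text
time_s: 22.97
ee_pos: [556.3, -80.1, 7.8]
ee_rot: [180.0, -0.0, 45.0]
force: [-0.4, 0.3, 6.7]
gripper_width: 59.4
gripper_force: 15.0
```

>>> {"api": "move_arm", "payload": {
  "motion": [
    [45,[0,0,0.3],[0,0,0]],
    [45,[0,0,0.7],[0,0,0]],
    [45,[0,0,1],[0,0,0]],
    [45,[-0.1,-0.1,0.6],[0,0,0.8]],
    [45,[-0.3,-0.4,0.2],[0,0,0.95]],
    [45,[-0.4,-0.5,0],[0,0,0.95]],
    [45,[-0.4,-0.5,0],[0,0,0.95]],
    [45,[-0.4,-0.5,0],[0,0,0.95]],
    [45,[-0.4,-0.5,0],[0,0,0.95]],
    [45,[-0.4,-0.5,0],[0,0,0.95]],
    [45,[-0.4,-0.5,0],[0,0,0.95]],
    [45,[-0.4,-0.5,0],[0,0,0.95]],
    [45,[-0.4,-0.5,0],[0,0,0.95]],
    [45,[-0.4,-0.4,0],[0,0,0.95]],
    [45,[-0.3,-0.24,0],[0,0,0.95]],
    [45,[-0.07,-0.1,0],[0,0,0]],
    [45,[0,0,0],[0,0,0]],
    [45,[0,0,0],[0,0,0]],
    [45,[0,0,0],[0,0,0]]
  ]
}}

```text
time_s: 24.55
ee_pos: [447.3, -210.7, 77.3]
ee_rot: [180.0, -0.0, 90.0]
force: [-0.3, 0.4, -1.6]
gripper_width: 59.3
gripper_force: 15.0
```

```bash
python3 - <<'E'
from h import *
s=state();print(s["ee_pos"],s["ee_rot"],s["gripper_width"])
im=grab_frame("wrist");sd=grab_frame("side");cv2.imwrite("w9.png",im);cv2.imwrite("sd9.png",sd)
a=cv2.resize(im[60:310,140:390],(480,480),interpolation=cv2.INTER_CUBIC);b=cv2.resize(sd[170:265,170:233],(318,480),interpolation=cv2.INTER_CUBIC)
cv2.imwrite("pics/w9.png",np.hstack([a,b]))
E
```

```text
[ 447.27863094 -210.7173224    77.27560847] [ 1.79972039e+02 -7.82540058e-04  8.99709404e+01] 59.308880374255175
```

View pics/w9.png

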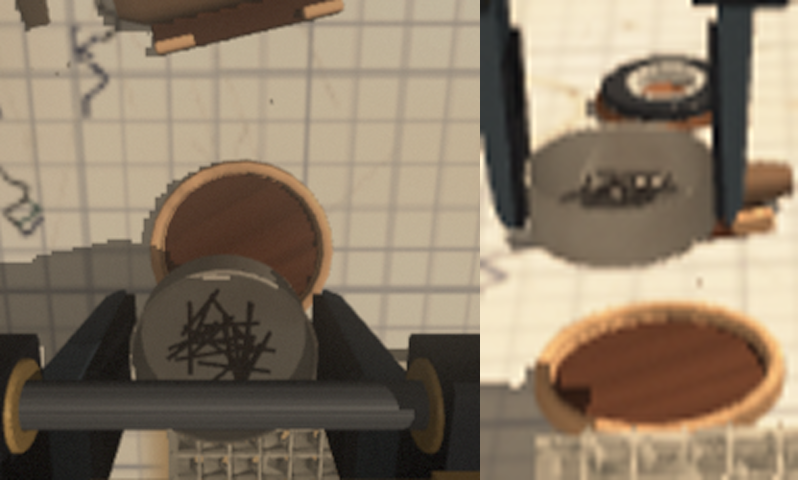

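```bash
python3 - <<'E'
from h import *
k=250/480
f=lambda q,z:px2w("wrist",[(140+a*k-.25,60+b*k-.25) for a,b in q],z).round(1)
e=f([(151,245),(332,245)],9);print("coaster x",e[:,0],e[:,0].mean(),"y",f([(241,160)],9)[0,1]-42.5)
e=f([(133,340),(317,340)],91.5);print("tin x",e[:,0],e[:,0].mean(),"y",f([(225,256)],91.5)[0,1]-30.5)
print(state()["ee_pos"])
E
```

```text
coaster x [413.7 496.5] 455.1 y -198.9
tin x [418.4 476.2] 447.29999999999995 y -207.6
[ 447.20926724 -210.61032845   77.20668383]
```

>>> {"api": "move_arm", "payload": {
  "motion": [
    [45,[0.34,0.44,0],[0,0,0]],
    [45,[0,0,-0.4],[0,0,0]],
    [45,[0,0,-0.7],[0,0,0]],
    [45,[0,0,-0.7],[0,0,0]],
    [45,[0,0,-0.4],[0,0,0]],
    [45,[0,0,-0.2],[0,0,0]],
    [45,[0,0,-0.1],[0,0,0]],
    [45,[0,0,0],[0,0,0]],
    [45,[0,0,0],[0,0,0]],
    [45,[0,0,0],[0,0,0]],
    [45,[0,0,0],[0,0,0]]
  ]
}}

```text
time_s: 25.57
ee_pos: [455.7, -200.3, 15.4]
ee_rot: [179.9, 0.0, 90.0]
force: [0.3, 0.5, 0.0]
gripper_width: 58.9
gripper_force: 15.0
```

>>> {"api": "move_arm", "payload": {
  "motion": [
    [45,[0,0,-0.06],[0,0,0]],
    [45,[0,0,-0.04],[0,0,0]],
    [45,[0,0,-0.03],[0,0,0]],
    [45,[0,0,0],[0,0,0]],
    [45,[0,0,0],[0,0,0]],
    [45,[0,0,0],[0,0,0]]
  ]
}}

```text
time_s: 26.07
ee_pos: [455.3, -200.0, 11.8]
ee_rot: [180.0, 0.0, 90.0]
force: [-1.9, 0.7, 4.6]
gripper_width: 59.6
gripper_force: 15.0
```

>>> {"api": "move_arm", "payload": {
  "motion": [
    [74,[0,0,0],[0,0,0]],
    [74,[0,0,0],[0,0,0]],
    [74,[0,0,0],[0,0,0]],
    [74,[0,0,0.3],[0,0,0]],
    [74,[0,0,0.7],[0,0,0]],
    [74,[0,0,1],[0,0,0]],
    [90,[0,0,1],[0,0,0]],
    [90,[0.5,0.2,1],[0,0,0]],
    [90,[0.8,0.4,1],[0,0,0]],
    [90,[0.8,0.4,1],[0,0,0]],
    [90,[0.8,0.4,1],[0,0,0]],
    [90,[0.8,0.4,1],[0,0,0]],
    [90,[0.5,0.2,1],[0,0,0]],
    [90,[0.2,0,0.8],[0,0,0]],
    [90,[0,0,0.3],[0,0,0]],
    [90,[0,0,0],[0,0,0]],
    [90,[0,0,0],[0,0,0]],
    [90,[0,0,0],[0,0,0]]
  ]
}}

```text
time_s: 27.57
ee_pos: [563.8, -150.0, 262.4]
ee_rot: [-179.8, -0.0, 90.0]
force: [-0.2, -0.5, -0.3]
gripper_width: 90.2
gripper_force: 0.0
```

```bash
python3 - <<'E'
from h import *
import pickle
pickle.dump(cam("wrist"),open("c2.pkl","wb"))
im=grab_frame("wrist");sd=grab_frame("side")
a=cv2.resize(im[15:215,140:360],(528,480),interpolation=cv2.INTER_CUBIC);b=cv2.resize(sd[170:265,170:223],(268,480),interpolation=cv2.INTER_CUBIC)
cv2.imwrite("pics/w10.png",np.hstack([a,b]))
E
```

```text
(no output)
```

View pics/w10.png

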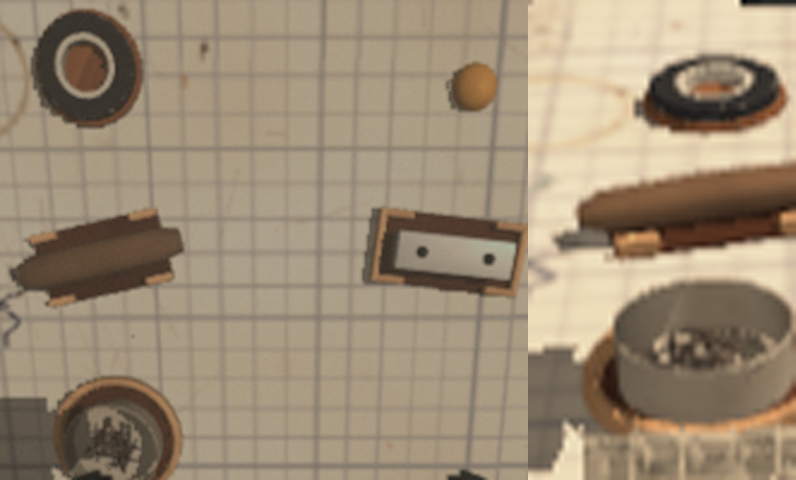

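```bash
python3 - <<'E'
from h import *
import pickle
ci=pickle.load(open("c2.pkl","rb"))
f=lambda q,z:px2w("wrist",[(140+a/2.4-.3,15+b/2.4-.3) for a,b in q],z,ci).round(1)
print("roll",f([(86,65)],10),f([(35,65),(134,65)],9)[:,0],f([(86,10),(86,121)],9)[:,1],"pad right",f([(142,70)],4)[0,0]-31,"bottom",f([(90,127)],4)[0,1]+31)
e=f([(14,274),(182,241)],12);print("fid",e,e.mean(0))
r=f([(27,238),(156,210),(174,275),(48,305)],9);print("rest",r.mean(0))
h=f([(422,252),(488,259)],22);print("block",h.mean(0));
t=f([(378,208),(529,228),(518,296),(372,280)],9);print("tray",t.mean(0))
t=f([(54,430),(181,430)],9);print("coaster x",t[:,0].mean(), "tin x",f([(57,440),(163,440)],26)[:,0])
E
```

```text
roll [[453.   23.3  10. ]] [423.7 480. ] [51.2 -5.7] pad right 452.5 bottom 22.8
fid [[400.5 -92.1  12. ]
 [503.9 -72.7  12. ]] [452.2 -82.4  12. ]
rest [453.6   -82.375   9.   ]
block [666.4 -81.1  22. ]
tray [666.125 -80.15    9.   ]
coaster x 456.5 tin x [422.2 489.2]
```

```bash
python3 -c "
from h import *
print(job_done())"
```

```text
the job is handed in; nothing more can be done
None
```

The block, fid, roll and tin are each on their matching holder and released. A last look measured the block, fid and roll within about 1.5 mm of centre and showed the tin inside the coaster's lip. The job was handed in at about 28 s, with no verdict shown.

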